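# Third hand at the violin maker's pressing jig

## Robot

A 6-joint arm with a two-finger parallel gripper is mounted at the origin on the work surface. World frame = base frame: x ahead of the robot, y to its left, z up, the work surface at z = 0. Lengths are in m, angles in degrees, forces in N, time in s.
With the tool pointing down it reaches from about 0.25 to 0.725 m from the base axis. Payload 9.7 kg.
Tool frame: the origin (TCP) lies at the very end of the fingers, on their centre line; the grasp point (between the pads) lies 19 mm behind it; x points along the fingers, z is the direction in which the jaws open and shut, and the axes are right-handed (so a half turn about x gives the same grasp; the last joint's range is limited). The gripper opens to 85 mm and grips with 20 to 120 N. Pads are 22 mm wide; open, the fingers measure 114 mm over their backs; the gripper's body (76 mm by 85 mm) begins 54 mm behind the grasp point. The pads swing forward as they close: fully open they stand 13 mm farther back than shut.
Start: joints at [-66.005, 4.979, 10.078, 95.1, 0, 90], TCP at [0.224, -0.502, 0.231] pointing down, gripper open.
Joint ranges: [-179.16, 179.16], [-48.56, 103.87], [-65.8, 70.77], [-126.05, 130.52], [-82.76, 87.17], [-180, 180]. Speed limits (degrees/s): [127.2, 127.2, 147.25, 180, 180, 180].

## Interface

Orientations are given as [roll, pitch, yaw] about the fixed x, y, z axes, in that order (R = Rz(yaw) Ry(pitch) Rx(roll)).
In Python, from workcell import sensors, vision, job_done gives the robot as it stands.
- The arm moves only by the tool carry_out, never from a script. Its argument "increments" is a list of rows, each a list of 7 numbers: the turn, a rotation vector about the tool's x, y, z in degrees, then the shift along the tool's x, y, z in mm, then the opening in per cent of the stroke, from 0 (shut) to 100 (fully open). A call has 1 to 12 rows; each row shifts and turns the commanded pose from where the row before left it, along the tool's axes as they then stand; what a row does not reach is not made up. A row lasts 1/8 s, in which the tool goes at most 62.5 mm and 10.7 degrees, less where a joint would pass 70% of its speed; a pose out of reach is approached as far as the arm can. A call is refused whole if a number of a shift passes 62.5 or a number of a turn 10.7, either way. A call with a gripper value outside its range is refused whole. The fingers move at their own pace and stop on an object; "squeeze" is the grip in N (left out, the last holds). Time passes only in rows, so rows that do not move let the fingers close. It gives the time, the measured TCP pose, the force and the opening at its end, in the units of the state.
- sensors.get_obs(): the state, without advancing time (a new reading comes with each control period).
- vision.camera(name): name is "side" or "top"; returns the picture (384x512x3 uint8, red, green, blue); there is no depth.
- vision.calibration(name): a dict with "camera_matrix" (3x3 intrinsics, pixels), "dist" ([k1, k2, p1, p2, k3] as OpenCV has them; the pictures are not rectified), "extrinsics" (4x4, takes a point from world to camera coordinates). Camera axes: x right, y up, looking along -z (the intrinsics and any distortion apply to the point x, -y, -z); pixel columns grow to the right and rows downward; lengths in m; the calibration is good to about 2 mm. A picture is of the moment at which its call begins. calibration takes no time and is no camera call.
- job_done(): hands the job in, once; it reports no verdict.
The state is a dict: "time": time; "q": joint angles; "qd": joint speeds; "joint_efforts": joint torques, N m; "ee_pos": TCP position; "tcp_rot": TCP orientation; "wrist_force": force on the tool from outside, world axes, zero at the start; "torque": the same for the moment, N m; "opening": finger opening in m.
Only numpy, scipy, OpenCV 4.12 (cv2) and the standard library are available. Lean on these libraries where they do the work, as an engineer would, in place of code of your own. Each camera call takes 0.05 s, during which the arm holds its last target.

## Task

Sort the three loose wooden blocks by length: lay the short and the middle one flat in the tray that holds blocks of their own length, across the row like those already there, and leave those and all the tools where they are. Then be my third hand: lay the longest block lengthways on the pressing jig's bed, about the middle of its width, and push its end squarely against the sprung fence until the fence's pointer stands between the two black lines, never ramming the fence to the end of its travel. Finish while still holding the block there with that steady push, so that I can fasten it.

Things in the scene. Friction and masses are not known exactly. Their poses are not given: they have to be found in the camera images.
- short_block_mid (a point): the short loose block: point at the centre (half-way up, 16 mm above its underside) of a plain rectangular wooden block 50 mm long (its x axis), 28 mm wide (y), 32 mm high (z), lying flat, about 28 g (may vary)
- middle_block_mid (a point): the middle-length loose block, alike but longer: point at the centre (half-way up, 16 mm above its underside) of a plain rectangular wooden block 70 mm long (its x axis), 28 mm wide (y), 32 mm high (z), lying flat, about 39 g (may vary)
- long_block_mid (a point): the longest loose block: point at the centre (half-way up, 16 mm above its underside) of a plain rectangular wooden block 90 mm long (its x axis), 28 mm wide (y), 32 mm high (z), lying flat, about 50 g (may vary)
- short_tray_row (a point): row tray for 50 mm blocks, fixed; the point is the centre of its floor, which is 4 mm above the bench. Inside it is 62 mm (x, across the row) by 220 mm (y, along the row); rims 6 mm thick, 10 mm above the bench. Blocks lie across the row, their length along the tray's x, side by side along y. Two blocks already lie in it near the +y end, centres about 62 and 94 mm from the tray's centre; the rest is free
- middle_tray_row (a point): row tray for 70 mm blocks, fixed; the same but 82 mm (x) by 220 mm (y) inside; floor 4 mm above the bench, rims 10 mm above the bench; two 70 mm blocks lie near its +y end, centres about 62 and 94 mm from the tray's centre
- press_line (a point): pressing jig, a plywood bed 280 mm long (x) and 116 mm wide (y), fixed; the point is the middle of the bed's top, 15 mm above the bench. x points along the bed towards the sprung fence. The fence's face stands 50 mm ahead (+x) of this point when it is not pushed; the bed before it is free and flat
- fence_face (a point): point at the middle of the fence's face, 16 mm above the bed; the fence is an upright wooden bar 96 mm wide and 12 mm thick across the bed, its top 40 mm above the bed; it faces the jig's -x and slides to +x when pushed (moves with it)
- sprung_fence (a joint): how far the fence is pushed in, in m: 0 at rest, 0.040 at the end of its travel. It is backed by springs, 400 N per m (10 mm takes 4 N). A small white pointer on its +y end runs over a metal strip beside the bed with two black lines: the first is reached at 0.015 (6 N), the second at 0.030 (12 N)
- short_sample0: bystander: 50 mm block already in the short tray, inner one
- short_sample1: bystander: 50 mm block already in the short tray, outer one
- middle_sample0: bystander: 70 mm block already in the middle tray, inner one
- middle_sample1: bystander: 70 mm block already in the middle tray, outer one
- chisel: bystander: chisel lying beyond the loose blocks, about 245 mm long, 26 mm high, along its x; origin under the front end of its handle
- thumb_plane: bystander: tiny brass finger plane lying near the loose blocks, 44 mm long (x), 20 mm wide, 20 mm high; origin under its centre
- rasp: bystander: rasp lying on the robot's right, 320 mm long, 20 mm high, along its x; origin under its middle
- glue_bottle: bystander: glue bottle standing at the far side, 52 mm across, 150 mm high; origin under its centre
- block_plane: bystander: small steel plane on the right, beside the jig, 110 mm long, about 50 mm high; origin under its centre
- pencil_cup: bystander: white cup on the left, 70 mm across, 90 mm high; origin under its centre
Things that resemble listed ones, but are neither listed nor needed, are in the scene too. Leave any blue or grey look-alike of the part that bears middle_tray_row alone.

How it is judged (in metres and radians):
On the way:
1. the short and the middle block lie flat in the tray of their own length, let go (x of short_block_mid in the frame of short_tray_row between -0.008 and 0.008 m and y of short_block_mid in the frame of short_tray_row between -0.1 and 0.1 m and z of short_block_mid in the frame of short_tray_row between 0.013 and 0.019 m and angle between each of short_block_mid, middle_block_mid's own z axis and vertical below 0.06 rad and angle between the x axis of short_block_mid and the x axis of short_tray_row, either way round below 0.3 rad and x of middle_block_mid in the frame of middle_tray_row between -0.008 and 0.008 m and y of middle_block_mid in the frame of middle_tray_row between -0.1 and 0.1 m and z of middle_block_mid in the frame of middle_tray_row between 0.013 and 0.019 m and angle between the x axis of middle_block_mid and the x axis of middle_tray_row, either way round below 0.3 rad and contact force between the fingers and short_block below 0.1 N and contact force between the fingers and middle_block below 0.1 N), for 0.2 s.
At the end, for the whole second after the job is handed in: 50 and 70 mm blocks flat in their own trays (8 mm of the row line, 0.3 rad), let go. 90 mm block held by the fingers on the jig bed (within 6 mm; 0.15 rad; 25 mm of its middle line), alone pressing the fence with 4.5 to 14 N, the fence steady at 14 to 31 mm (all of step 1 and linear speed of each of short_block, middle_block below 0.02 m/s and value of joint sprung_fence between 0.014 and 0.031 m and velocity of joint sprung_fence between -0.01 and 0.01 m/s and contact force between long_block and sprung_fence between 4.5 and 14 N and contact force between anything else and sprung_fence below 14 N and contact force between each of the arm, the fingers and sprung_fence below 0.5 N and contact force between the fingers and long_block above 1 N and angle between the x axis of long_block_mid and the x axis of press_line, either way round below 0.15 rad and angle between long_block_mid's own z axis and vertical below 0.12 rad and y of long_block_mid in the frame of press_line between -0.025 and 0.025 m and z of long_block_mid in the frame of press_line between 0.012 and 0.022 m); the arm keeps its last pose, push and grip.
It fails at once if the fence is rammed to the end of its travel (value of joint sprung_fence above 0.038 m).
It fails at once if a tool, the bottle or the cup is disturbed (distance of any of chisel, thumb_plane, rasp, glue_bottle, block_plane, pencil_cup from where it was at the start of the episode above 0.03 m).
It fails at once if a block already in a tray is disturbed (distance of any of short_sample0, short_sample1, middle_sample0, middle_sample1 from where it was at the start of the episode above 0.02 m).
It also fails if it takes over 72 s, if anything falls off the work surface, if the arm or the gripper's body presses on something with over 40 N, if the wrist force passes 120 N, or if a joint passes its speed limit or range.

## Working session

There is one attempt and no reset: what is moved stays moved. The work goes in short steps, Python scripts to look and compute and a tool call to move; the robot and the scene stay as the last step left them, time stands still between calls to the robot, and variables do not carry over. Pictures are saved under pics/ and viewed, and the job is handed in when it is done.

Besides the shell and the picture viewer there is one more tool, called after ">>>" by a JSON object that holds its "api" and its "payload". carry_out: Moves the arm, as the interface text tells. Its arguments: {"type":"object","properties":{"increments":{"type":"array"},"squeeze":{"type":"number"}},"required":["increments"]}

```bash
mkdir -p pics; ls
python3 - <<'E'
from workcell import sensors, vision
import cv2, numpy as np
print(sensors.get_obs())
for n in ("side","top"):
    im=vision.camera(n); np.save(f"pics/{n}0.npy",im)
    cv2.imwrite(f"pics/{n}0.png",cv2.cvtColor(im,cv2.COLOR_RGB2BGR))
    print(n,{k:np.round(v,4).tolist() for k,v in vision.calibration(n).items()})
E
```

```text
pics
{'time': 0.0, 'q': array([-6.60037088e+01,  5.00977858e+00,  1.00339734e+01,  9.51006936e+01,
        1.34880222e-03,  9.00003067e+01]), 'qd': array([-0.06354609,  0.0092516 ,  0.13417081, -0.07415437, -0.1168509 ,
       -0.09379731]), 'joint_efforts': array([ 4.80457194e-03, -5.20392787e+01,  4.64797533e+01,  1.67707651e-02,
        2.31614549e-04,  2.83301063e-05]), 'ee_pos': array([ 0.22358015, -0.50224024,  0.23059146]), 'tcp_rot': array([178.99019043,  89.92348937, 112.986174  ]), 'wrist_force': array([-0.47045548,  0.18089964, -1.12235064]), 'torque': array([ 0.03274931, -0.00305776, -0.02050928]), 'opening': 0.08552769811597218}
side {'camera_matrix': [[406.6732, 0.0, 251.9305], [0.0, 406.6732, 197.472], [0.0, 0.0, 1.0]], 'dist': [-0.0296, 0.0, 0.0, 0.0, 0.0], 'extrinsics': [[-0.8169, -0.5768, 0.0028, 0.402], [0.4389, -0.6184, 0.6519, -0.2623], [-0.3743, 0.5337, 0.7583, -0.9914], [0.0, 0.0, 0.0, 1.0]]}
top {'camera_matrix': [[382.6622, 0.0, 260.198], [0.0, 382.6622, 190.2062], [0.0, 0.0, 1.0]], 'dist': [-0.1003, 0.0, 0.0, 0.0, 0.0], 'extrinsics': [[-0.0195, -0.9998, 0.0005, 0.0117], [0.9873, -0.0192, 0.1578, -0.5125], [-0.1577, 0.0036, 0.9875, -1.2327], [0.0, 0.0, 0.0, 1.0]]}
```

Run:
```python
import cv2
for n in ("side","top"):
    im=cv2.imread(f"pics/{n}0.png"); cv2.imwrite(f"pics/{n}0b.png",cv2.resize(im,(800,600),interpolation=cv2.INTER_CUBIC))
```

```text
(no output)
```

View pics/top0b.png

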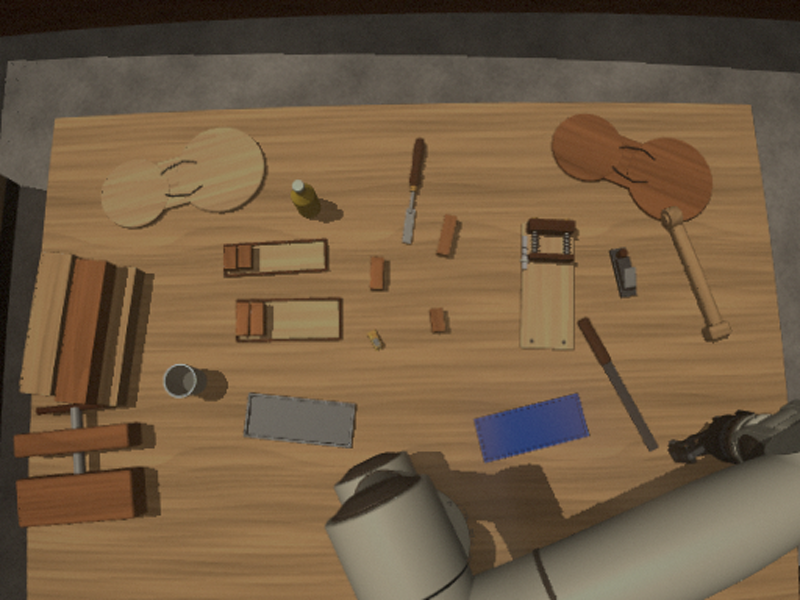

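View pics/side0b.png

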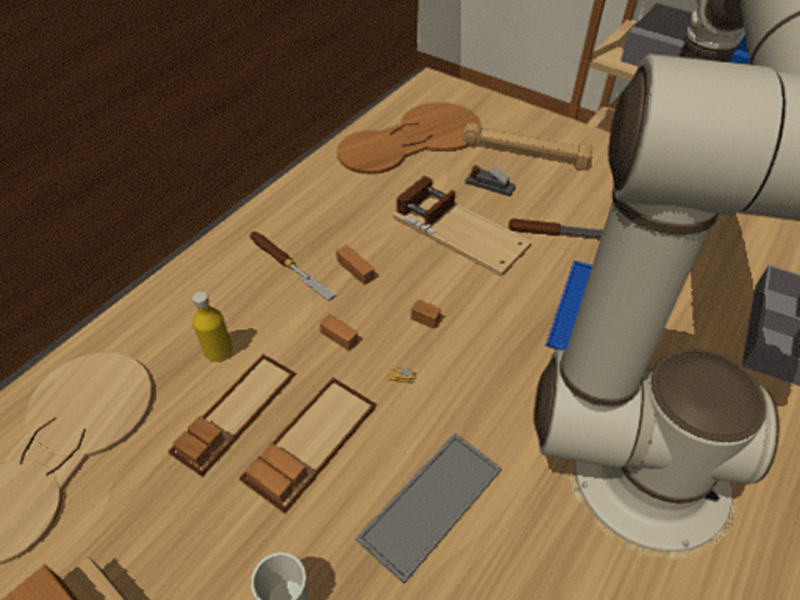

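The top view (800x600) shows the long block near (447,236), the middle one near (376,273) and the short one near (437,320). The 50 mm tray is at about (276,257), the 70 mm tray at about (288,320), and the jig at about (548,285) with its fence near row 256. Next I'll measure these.

```bash
cat > h.py <<'E'
import numpy as np, cv2
from workcell import vision
C={n:vision.calibration(n) for n in ("side","top")}
def ray(n,px):
    c=C[n];K=np.array(c["camera_matrix"]);d=np.array(c["dist"]);E=np.array(c["extrinsics"])
    u=cv2.undistortPoints(np.array(px,float).reshape(-1,1,2),K,d).reshape(-1,2)
    v=np.c_[u[:,0],-u[:,1],-np.ones(len(u))]@E[:3,:3]
    o=-E[:3,:3].T@E[:3,3]
    return o,v
def plane(n,px,z):
    o,v=ray(n,px); return o+v*((z-o[2])/v[:,2])[:,None]
def proj(n,P):
    c=C[n];K=np.array(c["camera_matrix"]);d=np.array(c["dist"]);E=np.array(c["extrinsics"])
    Q=np.atleast_2d(P)@E[:3,:3].T+E[:3,3]; Q=Q*[1,-1,-1]
    return cv2.projectPoints(Q,np.zeros(3),np.zeros(3),K,d)[0].reshape(-1,2)
E
python3 - <<'E'
import cv2,numpy as np
from h import *
im=cv2.imread("pics/top0.png"); 
a=im[125:240,135:255]; cv2.imwrite("pics/topA.png",cv2.resize(a,None,fx=5,fy=5,interpolation=cv2.INTER_NEAREST))
a=im[130:230,225:385]; cv2.imwrite("pics/topB.png",cv2.resize(a,None,fx=5,fy=5,interpolation=cv2.INTER_NEAREST))
hsv=cv2.cvtColor(im,cv2.COLOR_BGR2HSV)
for n,(x,y) in dict(long=(286,151),mid=(241,175),short=(280,205),bench=(300,185),bed=(350,195),floor=(200,164)).items(): print(n,hsv[y,x],im[y,x])
E
```

```text
long [ 13 150 129] [ 53  87 129]
mid [ 13 158 132] [ 50  86 132]
short [ 13 159 117] [ 44  76 117]
bench [ 16 128 134] [ 67 103 134]
bed [ 18 108 156] [ 90 130 156]
floor [ 20 105 156] [ 92 134 156]
```

View pics/topA.png

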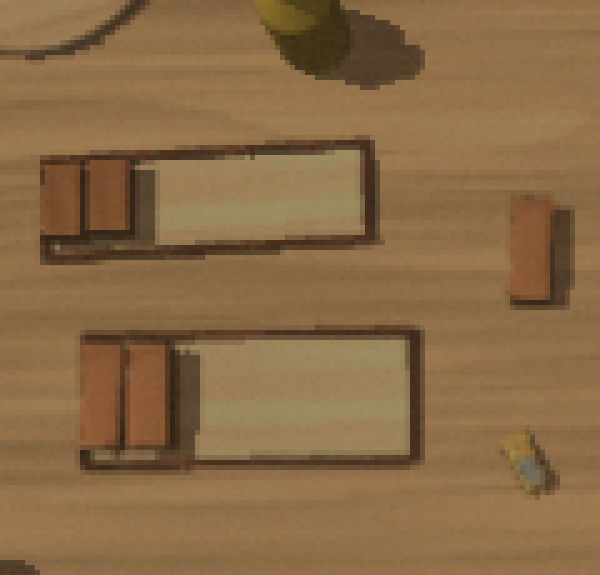

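View pics/topB.png

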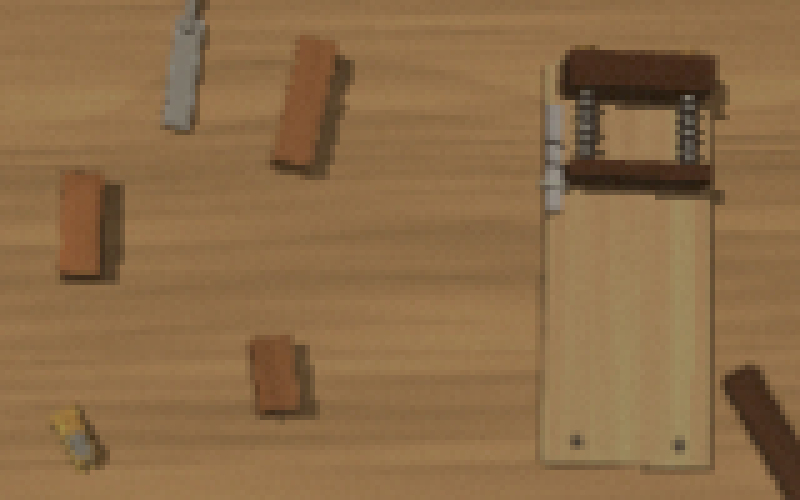

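Run:
```python
import cv2,numpy as np
from h import *
im=cv2.imread("pics/top0.png").astype(int); B,G,R=im[...,0],im[...,1],im[...,2]
m=((R-B>62)&(R>95)&(R-G>34)).astype(np.uint8)
for name,(x,y) in dict(long=(286,151),mid=(241,175),short=(280,205)).items():
    n,l,s,c=cv2.connectedComponentsWithStats(m); k=l[y,x]; print(name,s[k],c[k])
    ys,xs=np.where(l==k)
    # subpixel outline: pixel corners
    P=np.concatenate([np.c_[xs+a,ys+b] for a in(-.5,.5) for b in(-.5,.5)])
    W=plane("top",P,0.032)[:,:2]
    (cx,cy),(w,h),a=cv2.minAreaRect((W*1000).astype(np.float32))
    Wc=plane("top",c[k],.032)[0]
    mu=np.cov(plane("top",np.c_[xs,ys],.032)[:,:2].T); ev,V=np.linalg.eigh(mu); v=V[:,1]
    print("  rect",cx,cy,w,h,a,"centroid",Wc[:2]*1000,"ang",np.degrees(np.arctan2(v[1],v[0]))%180,"len~",np.sqrt(12*ev)*1000)
def A(x,y,ox,oy): return [ox+x/5-.5,oy+y/5-.5]
for nm,pts,o,z in (("short",[(372,140),(376,242),(42,263),(40,158)],(135,125),.01),("mid",[(421,328),(421,464),(82,469),(82,332)],(135,125),.01),("bed",[(542,465),(713,467),(713,195),(545,65)],(225,130),.015),("fence top front/back",[(566,184),(710,188),(566,165),(710,162)],(225,130),.055)):
    W=plane("top",[A(*p,*o) for p in pts],z); print(nm,np.round(W[:,:2]*1000,1).tolist(), "edges",np.round(np.linalg.norm(np.diff(W,axis=0),axis=1)*1000))
```

```text
long [265 131  47  32 390] [284.49487179 146.00769231]
  rect 678.0023803710938 -85.38744354248047 108.65833282470703 158.6847686767578 42.887386322021484 centroid [665.414656   -84.40100963] ang 124.91398508371856 len~ [ 78.85638059 132.24415983]
mid [193 164  53  21 271] [232.63837638 174.84501845]
  rect 572.3032836914062 139.96742248535156 179.31817626953125 72.29920959472656 88.84495544433594 centroid [568.28493986  93.61967298] ang 92.85066329249324 len~ [ 57.53942126 149.56369185]
short [275 196  10  16 115] [279.51304348 203.86086957]
  rect 466.9356994628906 -61.93836975097656 54.051124572753906 29.622312545776367 7.758193492889404 centroid [466.66114659 -61.80081271] ang 7.190713239235237 len~ [25.82984396 50.32513125]
short [[653.6, 177.1], [581.2, 174.1], [571.3, 406.6], [646.2, 410.5]] edges [ 72. 233.  75.]
mid [[520.6, 143.2], [427.6, 143.5], [428.1, 374.9], [522.4, 377.1]] edges [ 93. 231.  94.]
bed [[401.9, -240.9], [397.8, -357.4], [585.5, -369.3], [680.0, -257.0]] edges [117. 188. 147.]
fence top front/back [[586.1, -258.5], [581.8, -355.8], [599.1, -259.2], [599.6, -357.1]] edges [97. 98. 98.]
```

```bash
cat > seg.py <<'E'
import cv2,numpy as np
from h import *
def seg(n,im,roi,z,thr=(62,34),verbose=True,vmin=0):
    im=im.astype(int); R,G,B=im[...,0],im[...,1],im[...,2]
    x0,x1,y0,y1=roi
    m=np.zeros(R.shape,np.uint8); m[y0:y1,x0:x1]=((R-B>thr[0])&(R-G>thr[1])&(R>vmin))[y0:y1,x0:x1]
    k,l,s,c=cv2.connectedComponentsWithStats(m); i=1+np.argmax(s[1:,4])
    ys,xs=np.where(l==i); w=plane(n,np.c_[xs,ys],z)[:,:2]*1000
    mu=np.cov(w.T);ev,V=np.linalg.eigh(mu);v=V[:,1]
    P=np.concatenate([np.c_[xs+a,ys+b] for a in(-.5,.5) for b in(-.5,.5)])
    r=cv2.minAreaRect((plane(n,P,z)[:,:2]*1000).astype(np.float32))
    ang=(np.degrees(np.arctan2(v[1],v[0]))+90)%180-90
    return w.mean(0).round(1),round(ang,1),np.sqrt(12*ev).round(1),np.round(r[0]+r[1]+(r[2],),1),l==i
E
python3 - <<'E'
from seg import *
im=np.load("pics/top0.npy")
print(im[150:172,284],)
for nm,roi in dict(long=(276,297,134,168),mid=(234,250,160,188),short=(272,290,192,216)).items():
  for thr in ((62,34),(58,33),(66,36)):
    print(nm,thr,seg("top",im,roi,.032,thr)[:4])
E
```

```text
[[129  84  49]
 [131  87  52]
 [129  85  50]
 [129  85  52]
 [131  87  53]
 [131  87  52]
 [132  86  54]
 [128  84  50]
 [131  86  51]
 [129  85  52]
 [130  86  52]
 [131  87  53]
 [123  85  52]
 [ 70  50  30]
 [ 91  68  42]
 [135 103  67]
 [138 107  70]
 [141 108  71]
 [146 112  75]
 [143 110  71]
 [142 109  73]
 [141 109  72]]
long (62, 34) (array([660.3, -85.7]), np.float64(-12.5), array([42.2, 99.5]), array([658.8, -89.6,  72.3, 102.9,  88.5]))
long (58, 33) (array([663.7, -83.8]), np.float64(-13.4), array([ 52.3, 101.1]), array([658.8, -89.6,  72.3, 102.9,  88.5]))
long (66, 36) (array([654.1, -87.5]), np.float64(-15.1), array([25.9, 89. ]), array([653.5, -87.1,  30.8,  92.5,  74.5]))
mid (62, 34) (array([569.8,  68.3]), np.float64(-3.5), array([31. , 69.4]), array([571.1,  71.1,  39.3,  73.2,  86. ]))
mid (58, 33) (array([569.9,  69. ]), np.float64(-4.0), array([33.2, 68.9]), array([570.9,  70.6,  40.5,  72.3,  88.8]))
mid (66, 36) (array([570.3,  67.4]), np.float64(-2.4), array([28.3, 67.5]), array([570.6,  68.1,  32.8,  72.3,  86. ]))
short (62, 34) (array([466.7, -61.8]), np.float64(7.2), array([25.8, 50.3]), array([466.9, -61.9,  54.1,  29.6,   7.8]))
short (58, 33) (array([474.2, -65.1]), np.float64(-30.4), array([51.3, 65.7]), array([474.7, -65.5,  60.3,  67.5,  88.6]))
short (66, 36) (array([466.6, -61.7]), np.float64(4.8), array([25.2, 47.7]), array([466.7, -61.9,  50.7,  29.3,   6.4]))
```

```bash
cat > go.py <<'E'
import sys,numpy as np
from scipy.spatial.transform import Rotation as Ro
from workcell import sensors
def st():
    o=sensors.get_obs(); R=Ro.from_euler('xyz',o["tcp_rot"],degrees=True).as_matrix(); return o,R,o["ee_pos"]*1000
def plan(x,y,z,ang):
    """jaw axis angle (world deg, mod 180)"""
    o,R,p=st()
    a=np.degrees(np.arctan2(R[1,2],R[0,2])); d=(ang-a+90)%180-90   # world-z turn
    print("t %.2f q6 %.1f pos %s jaw %.2f xaxis %s F %s open %.1f q %s"%(o["time"],o["q"][5],p.round(1),a,R[:,0].round(3),o["wrist_force"].round(1),o["opening"]*1000,o["q"].round(0)))
    # ideal down tool: x=-z world, z=jaw(angle a+d), y=z cross x
    f=np.radians(a+d); zt=np.array([np.cos(f),np.sin(f),0]); xt=np.array([0,0,-1.]); yt=np.cross(zt,xt)
    Rt=np.c_[xt,yt,zt]; rv=Ro.from_matrix(R.T@Rt).as_rotvec(degrees=True)
    D=np.array([x,y,z])-p
    print("turn (tool rotvec) %s  shift after turn (final tool axes) %s ; shift in present axes %s"%(rv.round(1),(Rt.T@D).round(1),(R.T@D).round(1)))
if __name__=="__main__": plan(*map(float,sys.argv[1:]))
E
python3 go.py 466 -62 120 97
python3 - <<'E'
from h import *
# bottle base approx, plane approx (800px coords)
f=lambda x,y:[x*.64-.0,y*.64]
print(plane("top",[f(311,214),f(376,340),f(408,243),f(181,380)],0.0).round(3))
print(plane("side",[f(215,355),f(402,377),f(332,298)],0.0).round(3))
E
```

```text
t 0.10 q6 90.0 pos [ 223.6 -502.3  230.6] jaw -66.01 xaxis [-0.001  0.001 -1.   ] F [-0.4 -0.2  0.2] open 85.2 q [-66.   5.  10.  95.  -0.  90.]
turn (tool rotvec) [17.  -0.1  0. ]  shift after turn (final tool axes) [ 110.6  294.3 -407.5] ; shift in present axes [ 111.   400.5 -303.5]
[[ 0.714  0.214  0.   ]
 [ 0.426  0.07   0.   ]
 [ 0.642 -0.004  0.   ]
 [ 0.345  0.498  0.   ]]
[[ 0.726  0.227  0.   ]
 [ 0.424  0.071  0.   ]
 [ 0.64  -0.003  0.   ]]
```

>>> {"api": "carry_out", "payload": {"increments": [[8.5,0,0,0,0,0,60],[8.5,0,0,0,0,0,60],[0,0,0,11,29.4,-40.7,60],[0,0,0,11,29.4,-40.7,60],[0,0,0,11,29.4,-40.7,60],[0,0,0,11,29.4,-40.7,60],[0,0,0,11,29.4,-40.7,60],[0,0,0,11,29.4,-40.7,60],[0,0,0,11,29.4,-40.7,60],[0,0,0,11,29.4,-40.7,60],[0,0,0,11,29.4,-40.7,60],[0,0,0,11,29.4,-40.7,60]], "squeeze": 40}}

```text
time: 1.6
ee_pos: [0.4664, -0.061, 0.1208]
tcp_rot: [-63.8, 90.0, -146.8]
wrist_force: [0.7, -0.5, -0.4]
opening: 0.0512
```

```bash
python3 go.py 466.5 -62 6 97
```

```text
t 1.60 q6 165.5 pos [466.4 -61.  120.8] jaw -83.00 xaxis [-0. -0. -1.] F [ 0.7 -0.5 -0.4] open 51.2 q [ -7.  -7. -14.  83.  -0. 166.]
turn (tool rotvec) [-0.  0.  0.]  shift after turn (final tool axes) [114.8   0.    1. ] ; shift in present axes [114.8   0.    1. ]
```

>>> {"api": "carry_out", "payload": {"increments": [[-10.5,0,0,0,0,0,60],[-10.5,0,0,0,0,0,60],[-10.5,0,0,0,0,0,60],[-10.5,0,0,0,0,0,60],[-10.5,0,0,0,0,0,60],[-10.5,0,0,0,0,0,60],[-10.5,0,0,0,0,0,60],[-10.5,0,0,0,0,0,60],[-10.5,0,0,0,0,0,60],[-10.5,0,0,0,0,0,60],[-10.5,0,0,0,0,0,60],[-10.5,0,0,0,0,0,60]]}}

```text
time: 3.1
ee_pos: [0.4657, -0.0626, 0.1209]
tcp_rot: [126.6, 90.0, 170.0]
wrist_force: [-0.3, 0.0, -0.1]
opening: 0.0512
```

>>> {"api": "carry_out", "payload": {"increments": [[-10.8,0,0,0,0,0,60]]}}

```text
out of range
```

```bash
python3 go.py 466.5 -62 6 97
```

```text
t 3.10 q6 39.0 pos [465.7 -62.6 120.9] jaw 43.34 xaxis [-0.001  0.    -1.   ] F [-0.3  0.  -0.1] open 51.2 q [ -8.  -7. -14.  83.   0.  39.]
turn (tool rotvec) [-53.7  -0.   -0. ]  shift after turn (final tool axes) [114.9  -0.9   0.5] ; shift in present axes [114.9  -0.2   1.1]
```

>>> {"api": "carry_out", "payload": {"increments": [[-9,0,0,0,0,0,60],[-9,0,0,0,0,0,60],[-9,0,0,0,0,0,60],[-9,0,0,0,0,0,60],[-9,0,0,0,0,0,60],[-9,0,0,0,0,0,60],[0,0,0,35,0,0,60],[0,0,0,30,0,0,60],[0,0,0,20,0,0,60]]}}

```text
time: 4.22
ee_pos: [0.4651, -0.0626, 0.0345]
tcp_rot: [75.4, 89.9, 172.4]
wrist_force: [-0.8, -0.0, 0.8]
opening: 0.0514
```

```bash
python3 go.py 466.5 -62 6 97
python3 - <<'E'
from h import *
for n in ("side","top"):
    im=vision.camera(n)[...,::-1]; a=im[140:240,220:340] if n=="top" else im[150:250,200:340]
    cv2.imwrite(f"pics/{n}1.png",cv2.resize(a,None,fx=4,fy=4))
im=[cv2.imread(f"pics/{n}1.png") for n in("side","top")]
cv2.imwrite("pics/s1.png",im[0])
E
```

```text
t 4.22 q6 -14.7 pos [465.1 -62.6  34.5] jaw 97.00 xaxis [-0.002  0.    -1.   ] F [-0.8 -0.   0.8] open 51.4 q [ -8.  -5. -22.  73.  -0. -15.]
turn (tool rotvec) [-0.   0.  -0.1]  shift after turn (final tool axes) [28.5 -1.5  0.4] ; shift in present axes [28.5 -1.6  0.4]
```

View pics/s1.png

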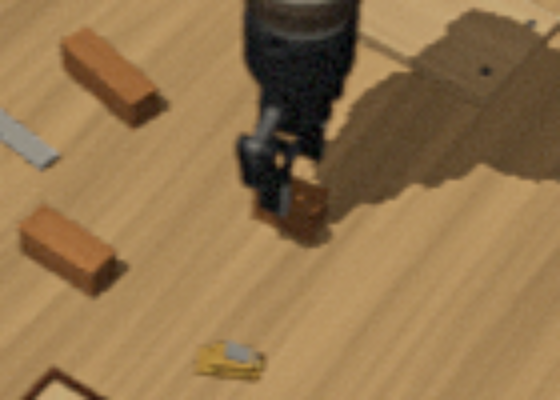

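The gripper straddles the short block, seen at about (290,210) in the crop, and its jaws lie across the block's width. I'll descend and close.

>>> {"api": "carry_out", "payload": {"increments": [[0,0,0,15,-1,0.4,60],[0,0,0,13.5,0,0,60],[0,0,0,0,0,0,10],[0,0,0,0,0,0,10],[0,0,0,0,0,0,10],[0,0,0,0,0,0,10],[0,0,0,0,0,0,10]]}}

```text
time: 5.2
ee_pos: [0.4669, -0.0622, 0.0079]
tcp_rot: [-101.4, 90.0, -4.4]
wrist_force: [-0.7, -0.2, -0.5]
opening: 0.0272
```

```bash
python3 go.py 614 267 120 92.1
```

```text
t 5.20 q6 -14.6 pos [466.9 -62.2   7.9] jaw 97.00 xaxis [ 0. -0. -1.] F [-0.7 -0.2 -0.5] open 27.2 q [ -8.  -4. -24.  70.   0. -15.]
turn (tool rotvec) [ 4.9 -0.   0. ]  shift after turn (final tool axes) [-112.1 -159.   323.6] ; shift in present axes [-112.1 -186.1  308.8]
```

>>> {"api": "carry_out", "payload": {"increments": [[0,0,0,-37,0,0,10],[0,0,0,-37,0,0,10],[0,0,0,-37,0,0,10],[4.9,0,0,0,0,0,10],[0,0,0,0,-19.9,40.4,10],[0,0,0,0,-19.9,40.4,10],[0,0,0,0,-19.9,40.4,10],[0,0,0,0,-19.9,40.4,10],[0,0,0,0,-19.9,40.4,10],[0,0,0,0,-19.9,40.4,10],[0,0,0,0,-19.9,40.4,10],[0,0,0,0,-19.9,40.4,10]]}}

```text
time: 6.7
ee_pos: [0.6146, 0.2681, 0.1187]
tcp_rot: [-122.3, 90.0, -30.2]
wrist_force: [-0.0, -0.2, -0.1]
opening: 0.0274
```

>>> {"api": "carry_out", "payload": {"increments": [[0,0,0,20,0,0,10],[0,0,0,20,0,0,10],[0,0,0,20,0,0,10],[0,0,0,10,0,0,10]]}}

```text
time: 7.2
ee_pos: [0.6136, 0.2663, 0.0472]
tcp_rot: [110.9, 89.9, -157.1]
wrist_force: [-0.1, 0.0, -0.4]
opening: 0.0274
```

```bash
python3 go.py 614 267 12 92.1;  python3 - <<'E'
from h import *
for n in ("side","top"):
    im=vision.camera(n)[...,::-1]; a=im[125:240,120:280] if n=="top" else im[210:340,90:250]
    cv2.imwrite(f"pics/{n}2.png",cv2.resize(a,None,fx=4,fy=4))
E
```

```text
t 7.20 q6 21.4 pos [613.6 266.3  47.2] jaw 92.09 xaxis [-0.002 -0.001 -1.   ] F [-0.1  0.  -0.4] open 27.4 q [23. 22.  9. 78.  0. 21.]
turn (tool rotvec) [-0.  -0.  -0.1]  shift after turn (final tool axes) [35.2 -0.4  0.7] ; shift in present axes [35.2 -0.5  0.7]
```

View pics/side2.png

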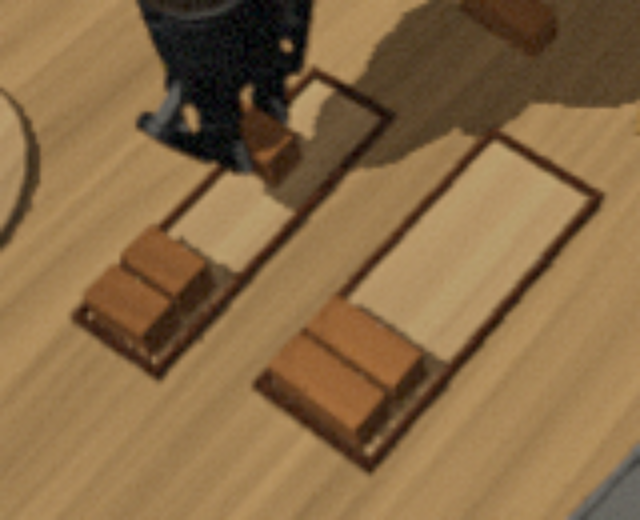

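View pics/top2.png

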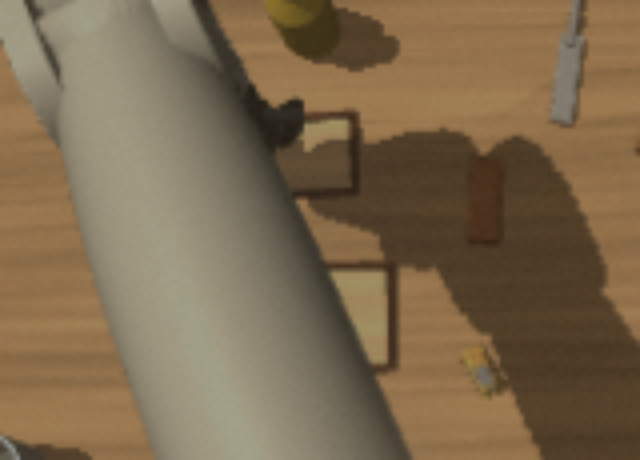

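```bash
python3 - <<'E'
from h import *
for P in ([(312,70),(393,115),(160,377),(75,315)],[(495,133),(602,195),(368,470),(257,383)]):
    w=plane("side",[[90+x/4-.5,210+y/4-.5] for x,y in P],.010)[:,:2]*1000; print(w.round(1).tolist(),w.mean(0))
# block bottom corners (z .039): near edge
print(plane("side",[[90+x/4-.5,210+y/4-.5] for x,y in [(266,187),(300,163)]],.039)*1000)
print(plane("side",[[90+x/4-.5,210+y/4-.5] for x,y in [(268,152),(300,136)]],.071)*1000)
E
```

```text
[[651.6, 181.8], [580.5, 177.9], [568.4, 405.9], [642.2, 407.4]] [610.65379363 293.25986342]
[[514.6, 149.2], [426.7, 146.9], [426.8, 376.7], [517.8, 374.5]] [471.478414   261.80866106]
[[593.54509809 280.49921153  39.        ]
 [588.39298031 254.53122635  39.        ]]
[[591.62213255 272.61589456  71.        ]
 [583.60503934 252.16133463  71.        ]]
```

>>> {"api": "carry_out", "payload": {"increments": [[0,0,0,15,1,0.7,10],[0,0,0,12,0,0,10],[0,0,0,5,0,0,10],[0,0,0,3,0,0,10],[0,0,0,0,0,0,10]]}}

```text
time: 7.92
ee_pos: [0.6131, 0.2673, 0.0138]
tcp_rot: [-44.5, 90.0, 47.6]
wrist_force: [-0.3, 0.1, -0.0]
opening: 0.0275
```

>>> {"api": "carry_out", "payload": {"increments": [[0,0,0,0,0,0,55],[0,0,0,0,0,0,55],[0,0,0,0,0,0,55],[0,0,0,-20,0,0,55],[0,0,0,-35,0,0,55],[0,0,0,-40,0,0,55],[0,0,0,-15,0,0,55]]}}

```text
time: 8.8
ee_pos: [0.6142, 0.2678, 0.1283]
tcp_rot: [-68.8, 89.7, 23.3]
wrist_force: [0.3, -0.1, -0.0]
opening: 0.0465
```

```bash
python3 go.py 570.5 68 120 87.5
```

```text
t 8.80 q6 21.5 pos [614.2 267.8 128.3] jaw 92.09 xaxis [ 0.005  0.002 -1.   ] F [ 0.3 -0.1 -0. ] open 46.5 q [24. 21. 17. 86. -0. 21.]
turn (tool rotvec) [4.6 0.1 0.3]  shift after turn (final tool axes) [   8.3   35.  -201.5] ; shift in present axes [   7.7   51.  -198. ]
```

>>> {"api": "carry_out", "payload": {"increments": [[4.6,0,0,0,0,0,65],[0,0,0,0,7,-40.3,65],[0,0,0,0,7,-40.3,65],[0,0,0,0,7,-40.3,65],[0,0,0,0,7,-40.3,65],[0,0,0,0,7,-40.3,65],[0,0,0,35,0,0,65],[0,0,0,32,0,0,65],[0,0,0,20,0,0,65],[0,0,0,0,0,0,65]]}}

```text
time: 10.05
ee_pos: [0.5681, 0.0673, 0.0354]
tcp_rot: [99.5, 89.8, -173.0]
wrist_force: [-0.6, -0.4, 0.9]
opening: 0.0557
```

```bash
python3 go.py 570.5 68 6 87.5
```

```text
t 10.05 q6 9.3 pos [568.1  67.3  35.4] jaw 87.49 xaxis [-0.003 -0.    -1.   ] F [-0.6 -0.4  0.9] open 55.7 q [ 7.  9. -7. 74. -0.  9.]
turn (tool rotvec) [-0.  -0.  -0.2]  shift after turn (final tool axes) [29.4 -2.3  0.8] ; shift in present axes [29.4 -2.4  0.8]
```

>>> {"api": "carry_out", "payload": {"increments": [[0,0,0,15,-1,0.8,65],[0,0,0,13,0,0,65],[0,0,0,0,0,0,10],[0,0,0,0,0,0,10],[0,0,0,0,0,0,10],[0,0,0,0,0,0,10],[0,0,0,0,0,0,10]]}}

```text
time: 10.92
ee_pos: [0.5704, 0.0683, 0.0089]
tcp_rot: [-79.2, 90.0, 8.3]
wrist_force: [-0.3, -0.0, -0.2]
opening: 0.0271
```

```bash
python3 go.py 473 235 120 89.7
```

```text
t 10.93 q6 9.3 pos [570.4  68.3   8.9] jaw 87.49 xaxis [ 0.  0. -1.] F [-0.3 -0.  -0.2] open 27.1 q [ 7. 10. -9. 71.  0.  9.]
turn (tool rotvec) [-2.2  0.   0. ]  shift after turn (final tool axes) [-111.1   98.3  166.2] ; shift in present axes [-111.1  104.6  162.3]
```

>>> {"api": "carry_out", "payload": {"increments": [[0,0,0,-37,0,0,10],[0,0,0,-37,0,0,10],[0,0,0,-20,0,0,10],[-2.2,0,0,0,0,0,10],[0,0,0,0,19.7,33.2,10],[0,0,0,0,19.7,33.2,10],[0,0,0,0,19.7,33.2,10],[0,0,0,0,19.7,33.2,10],[0,0,0,0,19.7,33.2,10],[0,0,0,30,0,0,10],[0,0,0,20,0,0,10],[0,0,0,10,0,0,10]]}}

```text
time: 12.42
ee_pos: [0.4722, 0.2347, 0.0418]
tcp_rot: [116.0, 89.9, -154.3]
wrist_force: [-0.5, 0.1, -0.3]
opening: 0.0269
```

```bash
python3 go.py 473 235 13 89.7;  python3 - <<'E'
from h import *
for n in ("side",):
    im=vision.camera(n)[...,::-1]; a=im[210:340,90:250]
    cv2.imwrite(f"pics/{n}3.png",cv2.resize(a,None,fx=4,fy=4))
E
```

```text
t 12.43 q6 26.7 pos [472.2 234.7  41.8] jaw 89.71 xaxis [-0.001 -0.001 -1.   ] F [-0.5  0.1 -0.3] open 26.9 q [ 26.   3. -13.  74.   0.  27.]
turn (tool rotvec) [ 0.  -0.  -0.1]  shift after turn (final tool axes) [28.8 -0.8  0.3] ; shift in present axes [28.8 -0.9  0.3]
```

View pics/side3.png

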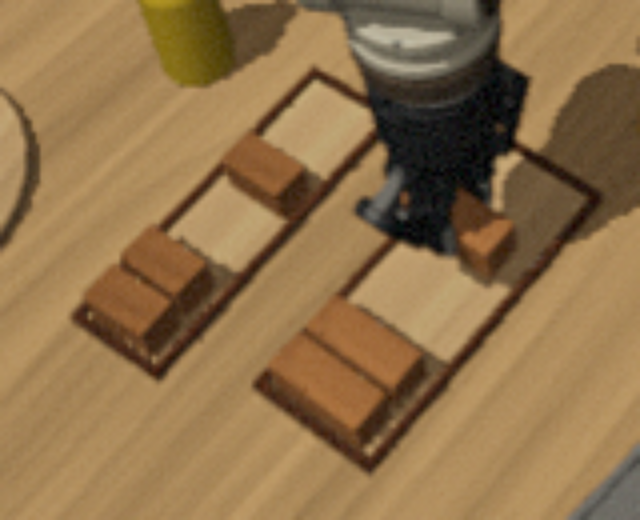

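```bash
python3 - <<'E'
from h import *
f=lambda P:[[90+x/4-.5,210+y/4-.5] for x,y in P]
print(plane("side",f([(487,280),(513,245)]),.033)*1000)
print("short top",plane("side",f([(224,163),(251,135),(306,170),(284,197)]),.036)*1000)
E
```

```text
[[439.22769746 248.43428555  33.        ]
 [441.47704197 219.84795256  33.        ]]
short top [[630.2723813  281.93833757  36.        ]
 [631.39578224 255.98000109  36.        ]
 [583.29484766 255.05988167  36.        ]
 [580.72748513 278.20327938  36.        ]]
```

>>> {"api": "carry_out", "payload": {"increments": [[0,0,0,15,1,0.3,10],[0,0,0,8,0,0,10],[0,0,0,3,0,0,10],[0,0,0,2,0,0,10],[0,0,0,0,0,0,10]]}}

```text
time: 13.1
ee_pos: [0.4719, 0.2351, 0.015]
tcp_rot: [-64.0, 90.0, 25.7]
wrist_force: [0.0, -0.2, -0.7]
opening: 0.0273
```

>>> {"api": "carry_out", "payload": {"increments": [[0,0,0,0,0,0,55],[0,0,0,0,0,0,55],[0,0,0,0,0,0,55],[0,0,0,-20,0,0,55],[0,0,0,-35,0,0,55],[0,0,0,-45,0,0,55],[0,0,0,-25,0,0,55]]}}

```text
time: 13.98
ee_pos: [0.4723, 0.2354, 0.1423]
tcp_rot: [-62.8, 89.9, 26.9]
wrist_force: [1.2, 0.8, -0.5]
opening: 0.0471
```

```bash
python3 go.py 654 -87 140 76
```

```text
t 13.97 q6 26.8 pos [472.3 235.4 142.3] jaw 89.70 xaxis [ 0.002  0.001 -1.   ] F [ 1.2  0.8 -0.5] open 47.1 q [26.  1. -4. 85.  0. 27.]
turn (tool rotvec) [13.7  0.1  0.1]  shift after turn (final tool axes) [   2.3 -254.3 -268.8] ; shift in present axes [   2.4 -183.4 -321.4]
```

>>> {"api": "carry_out", "payload": {"increments": [[6.9,0,0,0,0,0,65],[6.8,0,0,0,0,0,65],[0,0,0,0,-28.2,-29.8,65],[0,0,0,0,-28.2,-29.8,65],[0,0,0,0,-28.2,-29.8,65],[0,0,0,0,-28.2,-29.8,65],[0,0,0,0,-28.2,-29.8,65],[0,0,0,0,-28.2,-29.8,65],[0,0,0,0,-28.2,-29.8,65],[0,0,0,0,-28.2,-29.8,65],[0,0,0,0,-28.2,-29.8,65]]}}

```text
time: 15.35
ee_pos: [0.6537, -0.0878, 0.1398]
tcp_rot: [-55.5, 90.0, 20.5]
wrist_force: [-0.7, 0.4, 0.9]
opening: 0.0552
```

```bash
python3 go.py 654 -87 6 76;  python3 - <<'E'
from h import *
for n in ("side","top"):
    im=vision.camera(n)[...,::-1]; a=im[130:340,90:290] if n=="side" else im[110:240,130:290]
    cv2.imwrite(f"pics/{n}4.png",cv2.resize(a,None,fx=(2.8 if n=="side" else 4.5),fy=(2.8 if n=="side" else 4.5),interpolation=cv2.INTER_CUBIC))
E
```

```text
t 15.35 q6 6.4 pos [653.7 -87.8 139.8] jaw 75.99 xaxis [ 0.  0. -1.] F [-0.7  0.4  0.9] open 55.2 q [-8. 19. 17. 87.  0.  6.]
turn (tool rotvec) [-0.  0.  0.]  shift after turn (final tool axes) [ 1.338e+02 -1.000e-01  8.000e-01] ; shift in present axes [ 1.338e+02 -1.000e-01  8.000e-01]
```

View pics/side4.png

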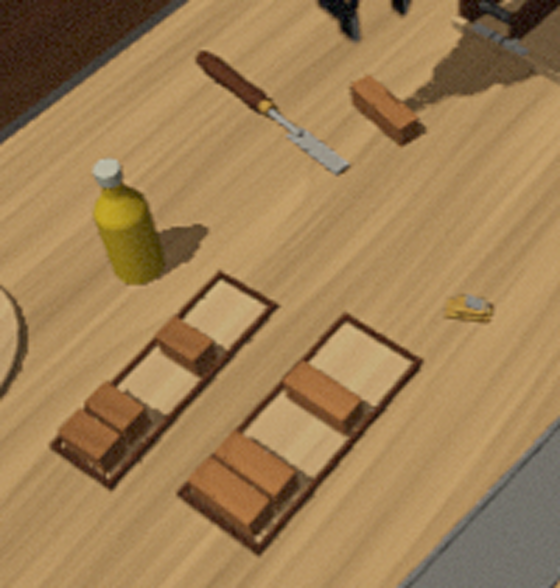

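View pics/top4.png

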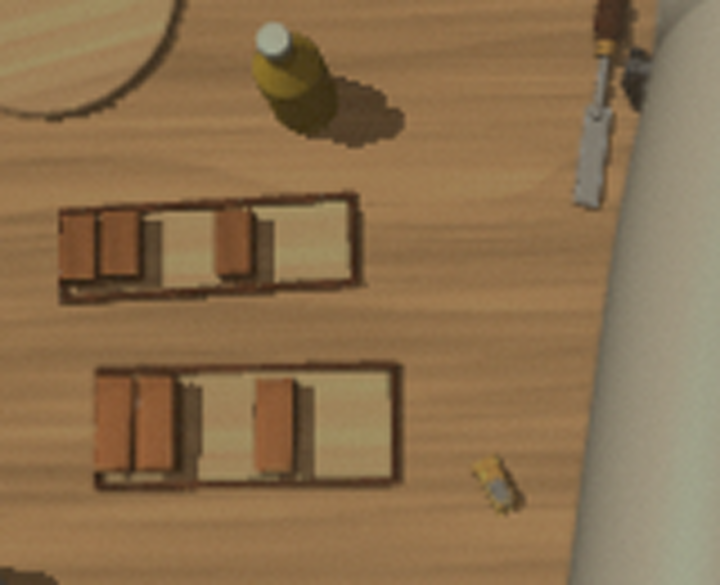

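Both blocks lie flat in their trays: the short one at about (235,242) and the middle one at (275,425) in the top crop. Next I'll measure their x offsets and the jig from both views.

```bash
python3 - <<'E'
from seg import *
im=vision.camera("top"); s=vision.camera("side"); cv2.imwrite("pics/full5.png",im[...,::-1])
# rois from 4.5x crop
for nm,roi,c,yaw in (("short",(177,188,154,174),(612,292.5),2.1),("mid",(185,197,192,217),(473,261),-.3)):
    for thr in((62,34),(66,36)):
        w,a,l,r,_=seg("top",im,roi,.036,thr); d=w-c; t=np.radians(yaw)
        print(nm,w,a,l,r,"local",np.array([[np.cos(t),np.sin(t)],[-np.sin(t),np.cos(t)]])@d)
a=s[80:180,240:350,::-1]; cv2.imwrite("pics/jigS.png",cv2.resize(a,None,fx=5.5,fy=5.5,interpolation=cv2.INTER_NEAREST))
E
```

```text
short [611.3 268.9] -0.5 [23.9 47. ] [610.7 268.7  49.1  24.    0.9] local [ -1.5643214 -23.5584995]
short [611.6 268.8] -0.2 [24.  46.5] [610.8 268.7  49.   24.    0.9] local [ -1.26818725 -23.66942545]
mid [472.1 235.6] -2.3 [28.  68.1] [4.717e+02 2.365e+02 7.070e+01 3.020e+01 4.000e-01] local [ -0.76699418 -25.40436419]
mid [472.2 235.5] -2.3 [27.3 68. ] [4.717e+02 2.364e+02 7.070e+01 3.010e+01 3.000e-01] local [ -0.66647196 -25.50383922]
```

View pics/jigS.png

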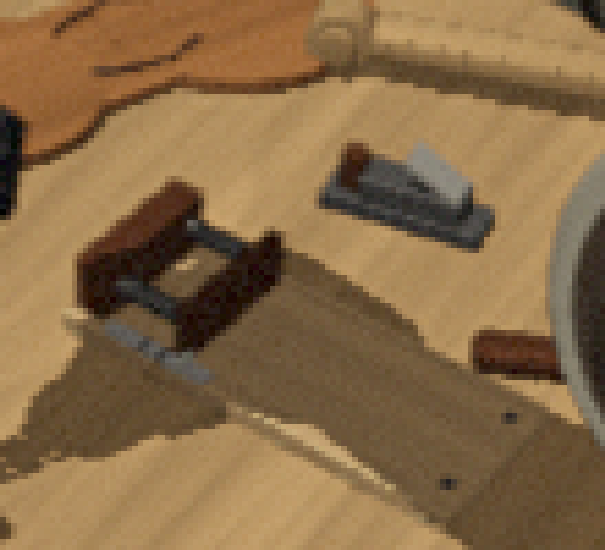

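```bash
python3 - <<'E'
from h import *
im=cv2.imread("pics/side0.png"); cv2.imwrite("pics/jigS0.png",cv2.resize(im[105:180,245:350],None,fx=6,fy=6,interpolation=cv2.INTER_NEAREST))
E
```

```text
(no output)
```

View pics/jigS0.png

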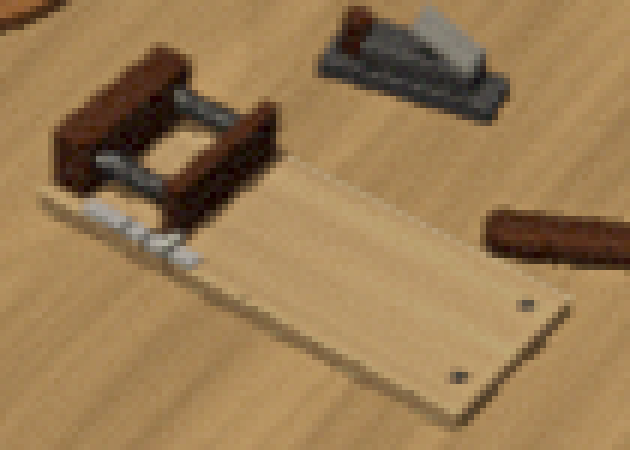

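>>> {"api": "carry_out", "payload": {"increments": [[0,0,0,37,0,0,65],[0,0,0,37,0,0,65],[0,0,0,25,0,0,65],[0,0,0,5,0,0,65]]}}

```text
time: 16.05
ee_pos: [0.6517, -0.0853, 0.0342]
tcp_rot: [93.7, 89.8, 169.7]
wrist_force: [-0.9, -0.8, -0.6]
opening: 0.0554
```

```bash
python3 go.py 654 -87 6 76;  python3 - <<'E'
from h import *
im=vision.camera("side")[...,::-1]; cv2.imwrite("pics/side6.png",cv2.resize(im[110:210,180:300],None,fx=5,fy=5))
E
```

```text
t 16.05 q6 6.5 pos [651.7 -85.3  34.2] jaw 76.06 xaxis [-0.003  0.001 -1.   ] F [-0.9 -0.8 -0.6] open 55.4 q [-7. 20.  6. 76.  0.  6.]
turn (tool rotvec) [ 0.1 -0.  -0.2]  shift after turn (final tool axes) [28.2 -2.7 -1.1] ; shift in present axes [28.2 -2.7 -1.1]
```

View pics/side6.png

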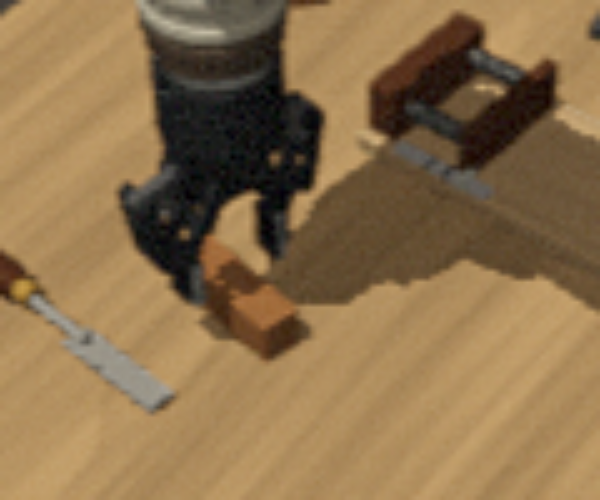

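>>> {"api": "carry_out", "payload": {"increments": [[0,0,0,15,-1.5,-1,65],[0,0,0,13,0,0,65],[0,0,0,0,0,0,10],[0,0,0,0,0,0,10],[0,0,0,0,0,0,10],[0,0,0,0,0,0,10],[0,0,0,0,0,0,10]], "squeeze": 70}}

```text
time: 16.98
ee_pos: [0.6544, -0.0879, 0.0079]
tcp_rot: [-77.0, 90.0, -1.0]
wrist_force: [-0.7, -0.2, 0.1]
opening: 0.0268
```

```bash
python3 - <<'E'
from h import *
w=plane("side",[[245+x/6-.5,105+y/6-.5] for x,y in [(458,417),(570,300),(40,190)]],.015)[:,:2]*1000
print(w, (w[1]+w[2])/2, np.degrees(np.arctan2(*(w[2]-w[0])[::-1])))
f=plane("side",[[245+x/6-.5,105+y/6-.5] for x,y in [(168,236),(280,160)]],.015)[:,:2]*1000; print("fence foot",f,f.mean(0))
E
python3 go.py 495 -304 120 87.3
```

```text
[[ 401.15329937 -241.2381235 ]
 [ 394.3674535  -353.76953795]
 [ 679.677247   -261.05075699]] [ 537.02235025 -307.41014747] -4.06884712069009
fence foot [[ 599.68110017 -270.59318281]
 [ 583.09074247 -361.71161105]] [ 591.38592132 -316.15239693]
t 16.98 q6 6.4 pos [654.4 -87.9   7.9] jaw 75.99 xaxis [ 0. -0. -1.] F [-0.7 -0.2  0.1] open 26.8 q [-8. 21.  5. 73.  0.  6.]
turn (tool rotvec) [-11.3   0.    0. ]  shift after turn (final tool axes) [-112.1  149.  -223.4] ; shift in present axes [-112.1  102.3 -248.3]
```

```bash
python3 go.py 521 -306 125 86.6
```

```text
t 16.98 q6 6.4 pos [654.4 -87.9   7.9] jaw 75.99 xaxis [ 0. -0. -1.] F [-0.7 -0.2  0.1] open 26.8 q [-8. 21.  5. 73.  0.  6.]
turn (tool rotvec) [-10.6   0.    0. ]  shift after turn (final tool axes) [-117.1  120.2 -225.6] ; shift in present axes [-117.1   76.6 -243.9]
```

>>> {"api": "carry_out", "payload": {"increments": [[0,0,0,-39,0,0,10],[0,0,0,-39,0,0,10],[0,0,0,-39,0,0,10],[-5.3,0,0,0,0,0,10],[-5.3,0,0,0,0,0,10],[0,0,0,0,20,-37.6,10],[0,0,0,0,20,-37.6,10],[0,0,0,0,20,-37.6,10],[0,0,0,0,20,-37.6,10],[0,0,0,0,20,-37.6,10],[0,0,0,0,20,-37.6,10],[0,0,0,0,0,0,10]]}}

```text
time: 18.48
ee_pos: [0.5197, -0.3081, 0.1249]
tcp_rot: [175.8, 90.0, -97.8]
wrist_force: [0.6, -0.2, 0.2]
opening: 0.0268
```

>>> {"api": "carry_out", "payload": {"increments": [[0,0,0,30,0,0,10],[0,0,0,30,0,0,10],[0,0,0,20,0,0,10],[0,0,0,5,0,0,10],[0,0,0,0,0,0,10]]}}

```text
time: 19.1
ee_pos: [0.5215, -0.3056, 0.0402]
tcp_rot: [-103.2, 90.0, -16.5]
wrist_force: [-0.8, -0.7, -0.8]
opening: 0.0268
```

```bash
python3 go.py 521 -306 23 86.6;  python3 - <<'E'
from h import *
im=vision.camera("side")[...,::-1]; cv2.imwrite("pics/side7.png",cv2.resize(im[90:190,240:350],None,fx=5,fy=5))
im=vision.camera("top")[...,::-1]; cv2.imwrite("pics/top7.png",cv2.resize(im[130:240,320:400],None,fx=5,fy=5))
E
```

```text
t 19.10 q6 -27.0 pos [ 521.5 -305.6   40.2] jaw 86.62 xaxis [ 0. -0. -1.] F [-0.8 -0.7 -0.8] open 26.8 q [-30.  13.  -2.  75.   0. -27.]
turn (tool rotvec) [ 0. -0.  0.]  shift after turn (final tool axes) [17.2  0.5 -0.4] ; shift in present axes [17.2  0.5 -0.4]
```

View pics/side7.png

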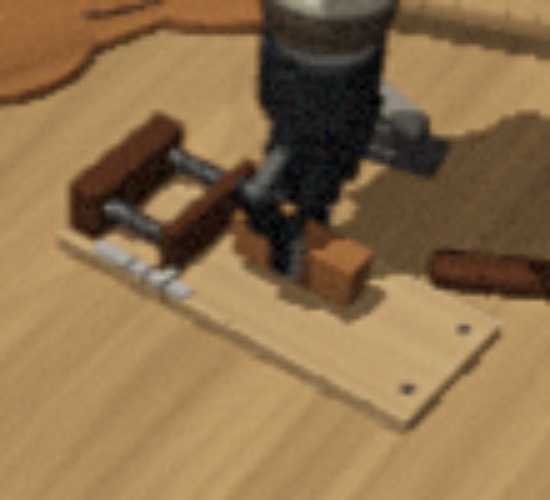

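View pics/top7.png

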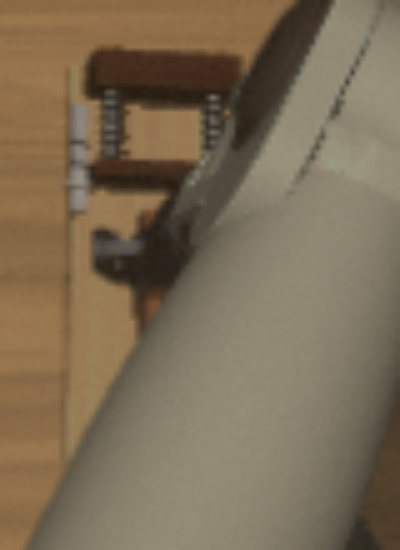

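The long block is held parallel to the jig over its middle, and there is a clear gap to the fence. I'll lower it to the bed now.

>>> {"api": "carry_out", "payload": {"increments": [[0,0,0,10,0,0,10],[0,0,0,4,0,0,10],[0,0,0,2,0,0,10],[0,0,0,0,0,0,10],[0,0,0,0,0,0,10]]}}

```text
time: 19.82
ee_pos: [0.5212, -0.306, 0.024]
tcp_rot: [-114.0, 90.0, -27.4]
wrist_force: [0.8, 0.4, -0.3]
opening: 0.027
```

```bash
python3 go.py 521 -306 23 86.6
```

```text
t 19.82 q6 -27.0 pos [ 521.2 -306.    24. ] jaw 86.59 xaxis [ 0. -0. -1.] F [ 0.8  0.4 -0.3] open 27.0 q [-30.  13.  -3.  73.   0. -27.]
turn (tool rotvec) [-0. -0.  0.]  shift after turn (final tool axes) [1.  0.2 0. ] ; shift in present axes [1.  0.2 0. ]
```

>>> {"api": "carry_out", "payload": {"increments": [[0,0,0,0.5,-5,0,10],[0,0,0,0,-5,0,10],[0,0,0,0,-5,0,10],[0,0,0,0,-5,0,10],[0,0,0,0,-4,0,10],[0,0,0,0,-4,0,10],[0,0,0,0,-4,0,10],[0,0,0,0,0,0,10],[0,0,0,0,0,0,10]]}}

```text
time: 20.95
ee_pos: [0.5528, -0.3078, 0.0232]
tcp_rot: [76.5, 90.0, 163.1]
wrist_force: [-2.5, 1.3, 1.3]
opening: 0.0267
```

```bash
python3 go.py 565 -308.6 23 86.6;  python3 - <<'E'
from h import *
im=vision.camera("side")[...,::-1]; cv2.imwrite("pics/side8.png",cv2.resize(im[95:170,240:330],None,fx=7,fy=7,interpolation=cv2.INTER_CUBIC))
im=vision.camera("top")[...,::-1]; cv2.imwrite("pics/top8.png",cv2.resize(im[130:200,320:390],None,fx=8,fy=8,interpolation=cv2.INTER_CUBIC))
E
```

```text
t 20.95 q6 -25.7 pos [ 552.8 -307.8   23.2] jaw 86.59 xaxis [-0.  0. -1.] F [-2.5  1.3  1.3] open 26.7 q [-29.  17.   1.  74.  -0. -26.]
turn (tool rotvec) [-0.  0. -0.]  shift after turn (final tool axes) [  0.2 -12.2  -0.1] ; shift in present axes [  0.2 -12.2  -0.1]
```

View pics/side8.png

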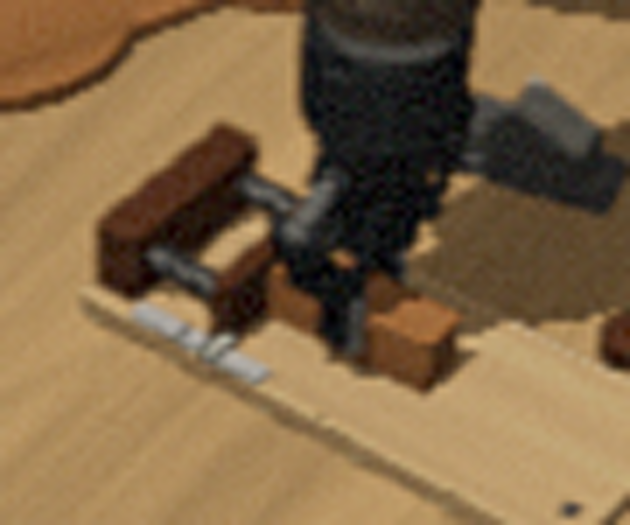

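View pics/top8.png

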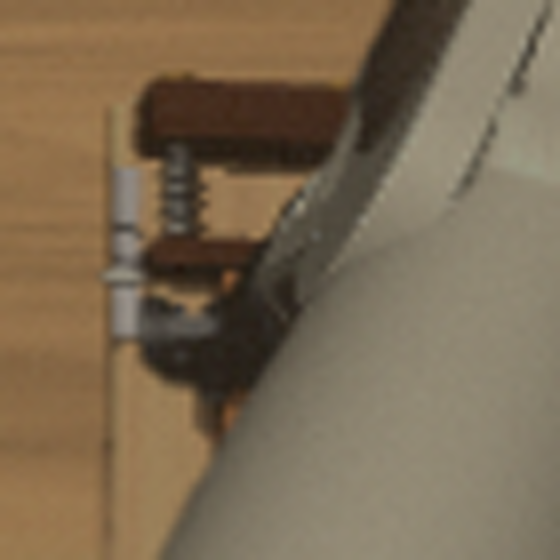

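>>> {"api": "carry_out", "payload": {"increments": [[0,0,0,0,-3,0,10],[0,0,0,0,-3,0,10],[0,0,0,0,-3,0,10],[0,0,0,0,-3,0,10],[0,0,0,0,0,0,10],[0,0,0,0,0,0,10]]}}

```text
time: 21.8
ee_pos: [0.5645, -0.3085, 0.0232]
tcp_rot: [88.2, 89.9, 174.8]
wrist_force: [-7.6, 0.5, 2.9]
opening: 0.0269
```

```bash
cat > mon.py <<'E'
import sys
from h import *
from workcell import sensors
t=sys.argv[1]; F=[]
for i in range(4):
    for n in ("side","top"):
        im=vision.camera(n)[...,::-1]; F.append(sensors.get_obs()["wrist_force"])
        if i: continue
        a=im[95:170,240:330] if n=="side" else im[130:200,320:390]
        cv2.imwrite(f"pics/{n}{t}.png",cv2.resize(a,None,fx=7 if n=="side" else 8,fy=7 if n=="side" else 8,interpolation=cv2.INTER_CUBIC))
        if n=="top": np.save("pics/toplast.npy",im); print(im[155:172,332:338].mean(1).round().tolist() if 0 else "")
print("F mean",np.mean(F,0).round(2),np.std(F,0).round(2))
E
python3 go.py 569 -309 23 86.6; python3 mon.py 9
```

```text
t 21.80 q6 -25.2 pos [ 564.5 -308.5   23.2] jaw 86.58 xaxis [-0.001  0.    -1.   ] F [-7.6  0.5  2.9] open 26.9 q [-29.  19.   3.  74.  -0. -25.]
turn (tool rotvec) [-0.   0.  -0.1]  shift after turn (final tool axes) [ 0.2 -4.5 -0.2] ; shift in present axes [ 0.2 -4.5 -0.2]

F mean [-7.47  0.57  1.9 ] [0.54 0.6  0.52]
```

View pics/side9.png

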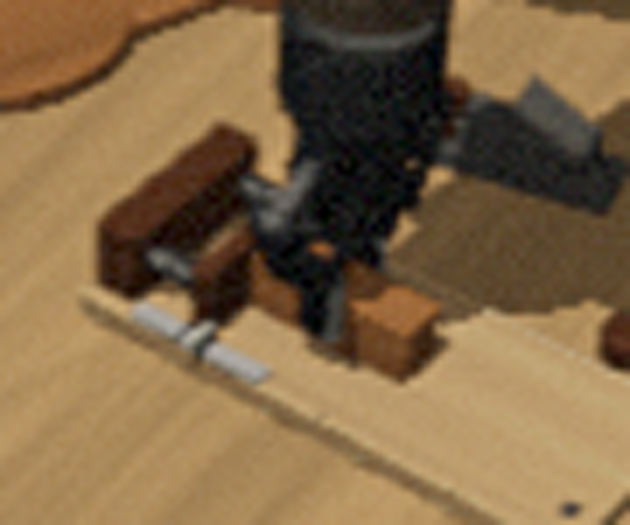

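View pics/top9.png

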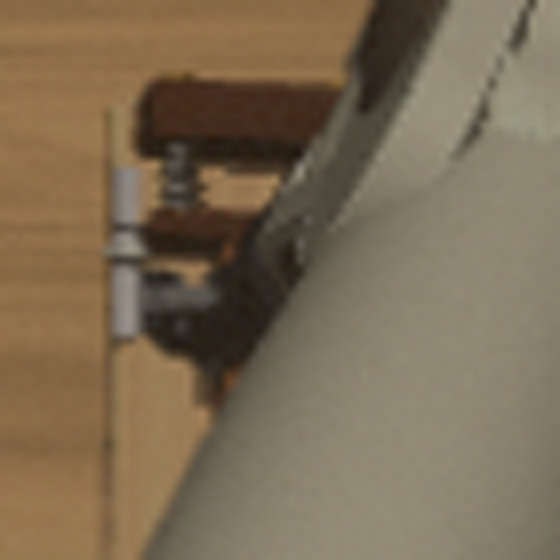

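Run:
```python
import numpy as np
a=np.load("pics/top0.npy").astype(int); b=np.load("pics/toplast.npy").astype(int)
for r in range(150,174): print(r, a[r,333:338].sum(1)//3 if 0 else a[r,332:339].mean(-1).round().astype(int), b[r,332:339].mean(-1).round().astype(int))
from h import *
c=np.array([538,-307.]);t=np.radians(-3.4)
for s in (0,15,30):
  for off in(50,44,56):
    l=np.array([off+s,62]); w=c+[np.cos(t)*l[0]-np.sin(t)*l[1],np.sin(t)*l[0]+np.cos(t)*l[1]]
    print(s,off,proj("top",[w[0]/1000,w[1]/1000,.018]))
```

```text
150 [106  89 113 126 121 117 119] [106  86 110 123 120 115 117]
151 [110  88 106 131 135 126 120] [109  87 105 128 133 124 119]
152 [112  90 105 132 135 126 120] [110  86 104 129 135 125 119]
153 [116  91 108 130 135 124 121] [111  91 103 130 134 123 120]
154 [116  92 108 133 136 127 119] [115  91 107 130 134 122 120]
155 [112  92 106 133 135 126 120] [109  90 105 132 135 125 117]
156 [112  89 107 132 136 124 119] [111  87 106 128 137 123  97]
157 [113  87  98 126 131 120 119] [110  81  97 124 129 115  77]
158 [108  83  68  72  84 104 118] [106  82  65  70  82  63  43]
159 [110  84 101 133 122  88 108] [107  84 105 131 118  70  38]
160 [111  87 104 133 138 125 119] [111  98 112 132 138 100  49]
161 [108  83  99 130 135 123 115] [104 108 111 128 136 119  72]
162 [109  86  72 100 108 109  85] [100  75  60  64  65  64  68]
163 [107  85 100 117 102  69  41] [102  83  97 116 100  76  77]
164 [103  84 118 139 140  89  35] [ 99  81 117 136 135  87  45]
165 [107  97 124 142 140  94  39] [103  89 118 137 136  92  55]
166 [109 113 128 139 139 111  62] [110  91 118 136 134  97  79]
167 [102  84  88 108 114 104  71] [109  92 119 139 138  95  78]
168 [109  82 115 140 139 107  81] [108  83 116 138 136  92  69]
169 [110  90 119 139 138 128 123] [109  88 116 139 138  91  46]
170 [113  89 120 141 139 128 122] [109  88 116 139 137  91  47]
171 [113  92 111 129 130 124 120] [111  91 110 131 128  92  52]
172 [113  88  78  89  90 107 121] [111  85  76  85  88 112  91]
173 [112  88  85 110 117 117 123] [110  86  85 107 118 116 118]
0 50 [[332.45124176 167.14766261]]
0 44 [[332.43783692 168.85470691]]
0 56 [[332.46433358 165.44336857]]
15 50 [[332.48338679 162.89211489]]
15 44 [[332.47076244 164.59225729]]
15 56 [[332.49570086 161.19475752]]
30 50 [[332.51359259 158.65397322]]
30 44 [[332.50174188 160.3471275 ]]
30 56 [[332.52513576 156.96363779]]
```

>>> {"api": "carry_out", "payload": {"increments": [[0,0,0,0,-1,0,10],[0,0,0,0,-1,0,10],[0,0,0,0,-1,0,10],[0,0,0,0,0,0,10],[0,0,0,0,0,0,10],[0,0,0,0,0,0,10],[0,0,0,0,0,0,10],[0,0,0,0,0,0,10]]}}

```text
time: 23.2
ee_pos: [0.5673, -0.3087, 0.0232]
tcp_rot: [88.6, 89.9, 175.1]
wrist_force: [-9.1, 1.1, 2.5]
opening: 0.0269
```

```bash
python3 go.py 567 -308.7 23 86.6; python3 mon.py 10
python3 - <<'E'
import numpy as np
from seg import *
b=np.load("pics/toplast.npy").astype(int); print(b[156:168,333].mean(-1).round())
im=b[...,::-1]
for nm,roi in (("short",(177,188,154,174)),("mid",(185,197,192,217))): print(seg("top",im,roi,.036,(66,36))[:2])
cv2.imwrite("pics/fulltop10.png",cv2.resize(im[...,::-1].astype(np.uint8),(800,600)))
E
```

```text
t 23.20 q6 -25.1 pos [ 567.3 -308.7   23.2] jaw 86.57 xaxis [-0.002  0.    -1.   ] F [-9.1  1.1  2.5] open 26.9 q [-29.  19.   3.  75.  -0. -25.]
turn (tool rotvec) [-0.   0.  -0.1]  shift after turn (final tool axes) [0.2 0.3 0. ] ; shift in present axes [0.2 0.3 0. ]

F mean [-8.7   0.86  2.56] [0.59 0.44 0.52]
[ 90.  83.  81. 101. 123.  73.  80.  82.  83.  87.  94.  92.]
(array([611.6, 268.8]), np.float64(-0.2))
(array([471.7, 235.4]), np.float64(-2.2))
```

View pics/side10.png

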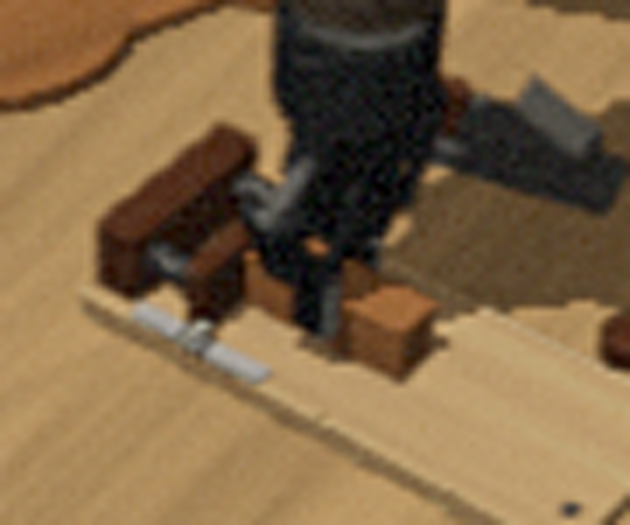

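View pics/fulltop10.png

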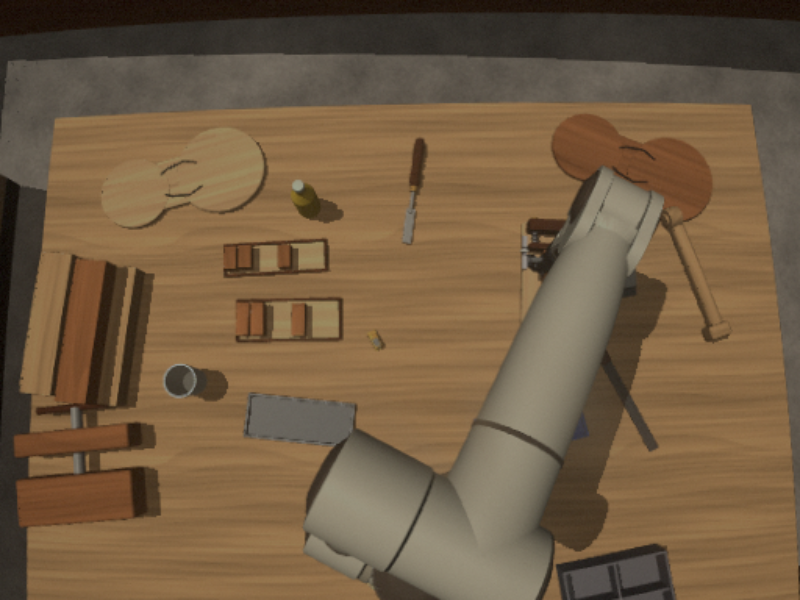

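The pointer is at row 159.8, between the lines at rows 158.3 and 162.5. The push is a steady 8.7 N or so, which is about 22 mm of travel. The trays and tools look unchanged, so I'm handing in.

```bash
python3 -c "
from workcell import job_done
print(job_done())"
```

```text
the job is handed in; nothing more can be done
None
```

The job is handed in with the arm still gripping the longest block and pushing it against the fence. No verdict was reported, so what follows rests on my own last checks.

- **Trays:** the short block lies flat in the 50 mm tray and the middle block in the 70 mm tray. In the top view both are within about 2 mm of the row line and a few degrees of straight, and both are let go.
- **Fence:** the pointer stands between the two black lines. The wrist force is steady at about 8.7 N, which means the fence is pushed in about 22 mm, and it never came near the end of its travel.
- **Long block:** it sits on the bed near the middle line, parallel to the jig within about 1°. It is held with a 70 N grip.
- **Tools and blocks already in the trays:** where the final top view shows them, none has moved. The arm hides the block plane and part of the rasp in that view. The side view shows the block plane in its place, and nothing went near the rasp.

**Disagreements:** the two cameras differed by about 2–3 mm on the tray positions, so I aimed between them. A rough side-view reading put the short block about 5 mm off its row line, while the top view puts it under 2 mm off. I took the top view, and the tray's own clearance limits the offset to 6 mm. One move call was refused for a turn over the limit, and nothing moved.

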